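# Stow the pump lever and set the release valve two turns off its seat

### The arm

A 6-joint arm with a two-finger parallel gripper is mounted at the origin on a cart in front of the work surface, level with it; the furniture and walls round the work are solid. World frame = base frame: x ahead of the robot, y to its left, z up, the work surface at z = 0. Lengths are in m, angles in rad, forces in N, time in s.
With the tool pointing down it reaches from about 0.375 to 0.9 m from the base axis. Payload 3.1 kg.
Tool frame: the origin (TCP) lies between the finger pads; the fingertips stand robot.tip_extent ahead of it and the grasp point (between the pads) lies 3 mm ahead of it (robot.tip_extent is the distance from the TCP to the fingertips, in m); z points along the fingers, x is the direction in which the jaws open and shut, and the axes are right-handed (so a half turn about z gives the same grasp; the last joint's range is limited). The gripper opens to 87 mm and grips with 3 to 60 N. Pads are 19 mm wide; open, the fingers measure 117 mm over their backs; the gripper's body (75 mm by 190 mm) begins 51 mm behind the grasp point.
Start: joints at [-1.494, 0.527, 1.433, -0, 1.181, -0.178], TCP at [0.158, -0.605, 0.245] pointing down, gripper open.
Joint ranges: [-3.08, 3.08], [-0.75, 2.2], [0.22, 2.44], [-1.43, 4.57], [0, 2.65], [-2.85, 2.85]. Speed limits (rad/s): [2.79, 2.79, 3.14, 3.14, 3.14, 3.14].

### API

Orientations are given as a unit quaternion [x, y, z, w].
In Python, from rig import robot, cams gives the robot as it stands.
- The arm moves only by the tool carry_out, never from a script. Its argument "steps" is a list of rows, each a list of 3 entries, a list of its own where there are three numbers: the shift along the world's x, y, z in cm, then the turn about the world's z in degrees, then the closure, from 0 (fully open) to 1 (shut). In form: [[[dx, dy, dz], spin, fingers], ...]. A call has 1 to 10 rows; each row shifts and turns the pose as measured when the row begins; what a row does not reach is not made up. A row lasts 1/10 s, in which the tool goes at most 50 mm and 8.59 degrees, less where a joint would pass 70% of its speed; a pose out of reach is approached as far as the arm can. A call with a gripper value outside its range is refused whole. The fingers move at their own pace and stop on an object; "squeeze" is the grip in N (left out, the last holds). Time passes only in rows, so rows that do not move let the fingers close. It gives the time, the measured TCP pose, the force and the opening at its end, in the units of the state.
- robot.get_obs(): the state, without advancing time (a new reading comes with each control period).
- cams.camera(name): name is "side" or "top"; returns a dict with "pixels" (420x560x3 uint8, red, green, blue), "fx", "fy", "cx", "cy" (pixels), "k1" (the pictures are not rectified: a ray, as slopes to the right and down, at radius r is drawn at 1 + k1 r^2 times it, then the intrinsics apply), "eye" and "rotation" of the camera in the world. Camera axes: x right, y up, looking along -z (the intrinsics and any distortion apply to the point x, -y, -z); pixel columns grow to the right and rows downward; lengths in m; the calibration is good to about 2 mm. A picture is of the moment at which its call begins. There is no depth.
- robot.hand_in(): hands the job in, once; it reports no verdict.
The state is a dict: "time": time; "q": joint angles; "joint_velocities": joint speeds; "joint_torque": joint torques, N m; "position": TCP position; "tool_rot": TCP orientation; "ft_force": force on the tool from outside, world axes, zero at the start; "moment": the same for the moment, N m; "grip_width": finger opening in m.
Only numpy, scipy, OpenCV 4.12 (cv2) and the standard library are available. Lean on these libraries where they do the work, as an engineer would, in place of code of your own. Each camera call takes 0.05 s, during which the arm holds its last target. There are 200 camera calls.

### The job

Put the bench ram's hydraulic hand pump to rest. First lay its loose lever in the fork clip on top of the oil tank: line it up about mid-length over the two forks and push it down past the sprung jaw until it sits fully down and the jaw has snapped shut over it. Then take hold of the upright handle on the release valve's wheel, close the valve (clockwise from above) right to its stop, back it off exactly two full turns, and finish while still gripping the handle with the valve at that setting; leave the other things on the bench where they lie.

Things in the scene. Friction and masses are not known exactly. Their poses are not given: they have to be found in the camera images.
- lever: Loose pump lever on the bench: bare steel tube, 18 mm thick, about 200 mm long, 0.28 kg. Origin on its axis near mid-length (11 mm above the bench as it lies), x axis along it. Bare from x = -86 to +66 mm, a square end 22 mm wide at -102 to -86 mm, a ribbed rubber grip 22 mm thick at +66 to +104 mm. Either way round in the clip is right.
- clip (a point): Seat of the lever's origin in the fork clip on the pump's tank, about 102 mm above the bench, 40 mm above the tank. y runs along the seated lever towards the valve; jaw at -x, fixed tines at +x. Two forks, 12 mm wide, at y = -40 and +40 mm; the 68 mm between is open for fingers down to 32 mm under this point (jaw hinge pin and spring, x = -11 to -22 mm: 21 mm under it).
- jaw (a joint): Sprung jaw of the clip, rad: 0 = shut, grows as it opens towards -x, about 0.08 to 0.1 as the lever passes; a spring shuts it. The funnel between its two noses and the fixed lips is 31 mm wide at the mouth, 27 mm above the seat. The noses meet the tube about 18 mm above its seat; pushing past takes about 8 to 15 N, and the jaw shuts over it in the last few mm.
- valve (a joint): Release valve, rad of wheel turning: 0 = shut, hard on its stop; grows as the wheel turns anticlockwise seen from above (opening), 6.283 a turn, up to 22. Starts a quarter to three quarters of a turn open. Vertical axis; it stays where it is left and needs about 3 N at the handle. The wheel and handle rise 2 mm a turn as it opens.
- wheel (a point): Centre of the valve's dark steel handwheel, on its vertical axis, at rim height (rim 101 mm across, 12 mm thick, three spokes), about 104 mm above the bench when shut. It stands on the pump's head, 185 mm from the clip in the clip's +y direction, and turns with the wheel. The hub nut stands 7 mm above this point.
- handle: Upright black handle on the wheel's rim, a round grip 21 mm thick and 48 mm high, 45 mm from the wheel's axis. Origin at its centre, 36 mm above the wheel's centre. It revolves freely on its own upright pin, so fingers holding it from above can go round the wheel's axis without turning. At valve 0 it is on the clip's -x side of the axis.
- bolts: Small round steel tray of bolts, 69 mm across, 22 mm high, loose on the bench beyond the lever: leave alone. Origin under its centre.
- spanner: Combination spanner, 178 mm long, 31 mm wide, 8 mm high, loose on the bench beyond the lever: leave alone. Origin under its middle, y axis along it.

How it is judged:
By the outcome, as a careful person would: the job done as asked, in the order asked, and still so for the second after the job is handed in, while the arm keeps its last pose, push and grip.
It also fails if it takes over 72 s, if anything falls off the work surface, if the arm or the gripper's body presses on something with over 40 N, if the wrist force passes 120 N, or if a joint passes its speed limit or range.

## Working session

There is one attempt and no reset: what is moved stays moved. The work goes in short steps, Python scripts to look and compute and a tool call to move; the robot and the scene stay as the last step left them, time stands still between calls to the robot, and variables do not carry over. Pictures are saved under pics/ and viewed, about 8 in all and at most 12, crops included, and the job is handed in when it is done.

Besides the shell and the picture viewer there is one more tool, called after ">>>" as name([rows], argument=value, ...), one row to a line, values as JSON. carry_out: Moves the arm, as the interface text tells. Its arguments: {"type":"object","properties":{"steps":{"type":"array"},"squeeze":{"type":"number"}},"required":["steps"]}

```bash
mkdir -p pics
cat > h.py <<'E'
import numpy as np, cv2
from rig import robot, cams
def snap(n,f):
    c=cams.camera(n); cv2.imwrite('pics/'+f+'.png',c['pixels'][:,:,::-1]); np.save('pics/'+f+'.npy',c,allow_pickle=True); return c
def load(f): return np.load('pics/'+f+'.npy',allow_pickle=True).item()
def ray(c,u,v):
    K=np.array([[c['fx'],0,c['cx']],[0,c['fy'],c['cy']],[0,0,1.]])
    p=cv2.undistortPoints(np.array([[[u,v]]],float),K,np.array([c['k1'],0,0,0.]))[0,0]
    return np.array(c['eye']), np.array(c['rotation'])@np.array([p[0],-p[1],-1])
def onz(c,u,v,z):
    e,d=ray(c,u,v); return e+d*(z-e[2])/d[2]
def proj(c,P):
    p=np.array(c['rotation']).T@(np.array(P)-c['eye']); x,y=p[0]/-p[2],-p[1]/-p[2]
    s=1+c['k1']*(x*x+y*y); return c['cx']+c['fx']*x*s, c['cy']+c['fy']*y*s
def tri(c1,a,c2,b):
    e1,d1=ray(c1,*a); e2,d2=ray(c2,*b)
    s=np.linalg.lstsq(np.stack([d1,-d2],1),e2-e1,rcond=None)[0]
    p,q=e1+d1*s[0],e2+d2*s[1]; return (p+q)/2, np.linalg.norm(p-q)
E
python3 - <<'E'
from h import *
a=snap('top','t0');b=snap('side','s0')
for c in(a,b): print(c['eye'],c['rotation'],c['fx'],c['k1'])
print(robot.get_obs(),robot.tip_extent)
E
```

```text
[ 0.38613338 -0.02642854  1.08916135] [-0.06142877  0.06857863  0.71152816 -0.69659971] 473.3334860019579 -0.0951669502777417
[0.46113417 0.96494445 0.59168291] [-0.01841025  0.53325801  0.84474574 -0.04125032] 507.0511549457642 -0.03939268721233944
{'time': 0.1, 'q': array([-1.49453027e+00,  5.28364825e-01,  1.43378778e+00,  3.59748712e-06,
        1.18137251e+00, -1.78510840e-01]), 'joint_velocities': array([ 0.00119101, -0.00188532, -0.00410258, -0.00047266, -0.00110395,
       -0.00244555]), 'joint_torque': array([-4.07282835e-05, -4.40983951e+01, -1.77150911e+01,  6.35347073e-02,
        5.33996418e-02, -4.86685849e-05]), 'position': array([ 0.15749362, -0.60419436,  0.24367025]), 'tool_rot': array([ 7.91210155e-01, -6.11543586e-01, -6.46188063e-04, -7.18363531e-04]), 'ft_force': array([-0.79268162, -0.50279339,  0.08719258]), 'moment': array([-0.03085945, -0.05197136,  0.05471994]), 'grip_width': 0.0869696184261244} 0.022
```

View pics/t0.png

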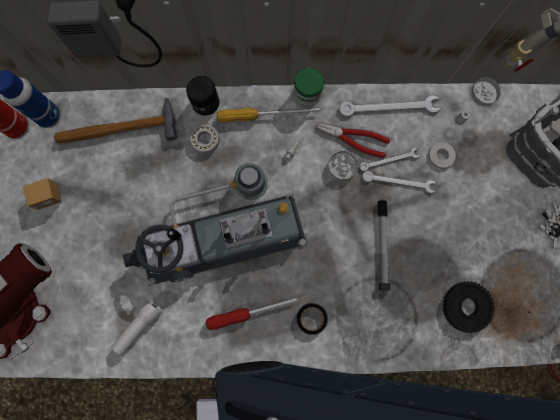

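View pics/s0.png

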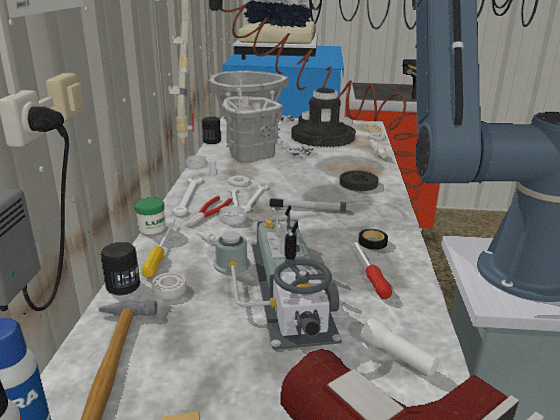

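Top: lever from (382,203) grip to (385,290); pump with wheel at (160,248) and clip about (247,228). The side view shows the wheel at (302,277) with the handle near (292,245). Rotation is a quaternion. I'll zoom in.

```bash
sed -i "s/c=cams.camera(n);/c=cams.camera(n); from scipy.spatial.transform import Rotation as R; c['rotation']=R.from_quat(c['rotation']).as_matrix();/" h.py
python3 - <<'E'
from h import *
from scipy.spatial.transform import Rotation as R
for f in('t0','s0'):
    c=load(f); c['rotation']=R.from_quat(c['rotation']).as_matrix(); np.save('pics/'+f+'.npy',c,allow_pickle=True)
t=cv2.imread('pics/t0.png');s=cv2.imread('pics/s0.png')
a=cv2.resize(t[185:295,120:320],None,fx=4,fy=4,interpolation=cv2.INTER_CUBIC)
b=cv2.resize(s[190:350,230:360],None,fx=3.6,fy=3.6,interpolation=cv2.INTER_CUBIC)
cv2.imwrite('pics/tc.png',a);cv2.imwrite('pics/sc.png',b)
c=load('t0')
for p in[(382,203),(385,290)]: print(onz(c,*p,.02))
print(onz(c,160,248,.106),onz(c,247,228,.1))
E
```

```text
[ 0.58307093 -0.27476697  0.02      ]
[ 0.38447336 -0.27008045  0.02      ]
[0.48121513 0.21465065 0.106     ] [0.52062484 0.03272996 0.1       ]
```

View pics/tc.png

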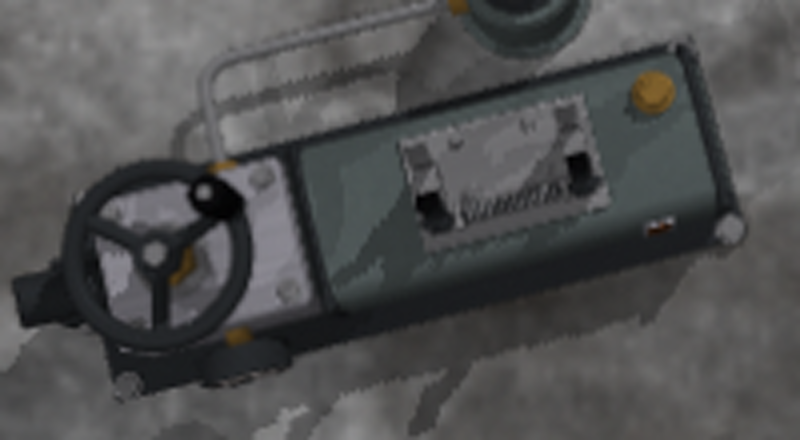

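View pics/sc.png

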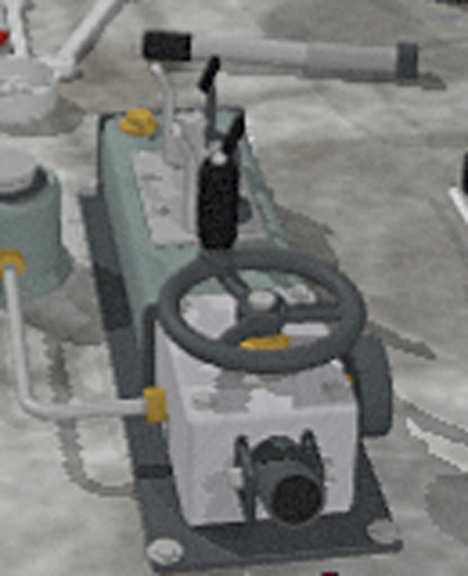

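Top crop: hub nut (155,252), handle top (207,193), clip plate corners (400,140),(582,93),(610,205),(428,250), dark jaw noses on the robot side (432,205),(580,165). Side crop: hub (262,303), handle top (220,158), noses (209,72) and (234,125).

Run:
```python
from h import *
t=load('t0');s=load('s0')
T=lambda u,v:(120+u/4-.375,185+v/4-.375); S=lambda u,v:(230+u/3.6-.36,190+v/3.6-.36)
hub,e=tri(t,T(155,252),s,S(262,303)); print('hub',hub,e)
han,e=tri(t,T(207,193),s,S(220,160)); print('handletop',han,e)
n1,e=tri(t,T(432,205),s,S(234,125)); print('nose near',n1,e)
n2,e=tri(t,T(580,165),s,S(209,72)); print('nose far',n2,e)
def ang(p,q): d=q-p; return np.degrees(np.arctan2(d[1],d[0]))
P=lambda u,v,z:onz(t,*T(u,v),z)
print('plate',[P(*p,.064)[:2].round(4) for p in[(400,140),(582,93),(610,205),(428,250)]])
print('dirs',ang(P(582,93,.064),P(400,140,.064)),ang(P(610,205,.064),P(428,250,.064)),ang(P(680,45,.06),P(300,150,.06)),ang(n2,n1))
for f in('hub',):
  for a in(100,102,104): print(a,hub[:2]-.185*np.array([np.cos(np.radians(a)),np.sin(np.radians(a))]))
# lever, fit in top: dark square end & grip
img=t['pixels'].astype(int); g=img.sum(2)/3; 
sub=t['pixels'][190:300,360:410]; cv2.imwrite('pics/lc.png',cv2.resize(sub[:,:,::-1],None,fx=5,fy=5,interpolation=cv2.INTER_CUBIC))
```

```text
hub [0.48126821 0.21780488 0.10719101] 0.0013388041425545208
handletop [0.50509067 0.17859598 0.16308799] 0.00029537974737091154
nose near [0.50264493 0.07092215 0.12666288] 0.002159583486807586
nose far [ 0.52221412 -0.00494335  0.12161059] 0.0016836003536196055
plate [array([0.5452, 0.0947]), array([ 0.5693, -0.0054]), array([ 0.5071, -0.0196]), array([0.4846, 0.0795])]
dirs 103.54214270708127 102.81136421308535 104.54984589504076 104.46392073893274
100 [0.51339312 0.03561545]
102 [0.51973187 0.03684757]
104 [0.52602376 0.03830017]
```

View pics/lc.png

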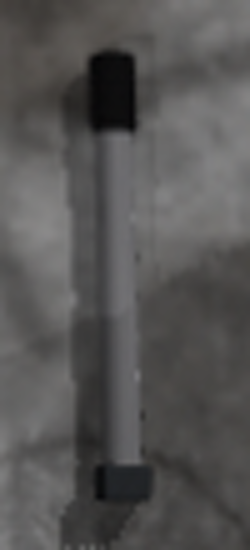

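The lever's rubber end is at world +x. Lever crop: tip (112,52), grip/tube edge (113,130), tube/square edge (123,466), end (124,500).

Run:
```python
from h import *
t=load('t0');s=load('s0')
L=lambda u,v:(360+u/5-.4,190+v/5-.4)
p=[onz(t,*L(*q),.013) for q in[(112,52),(115,130),(123,466),(124,500)]]
for x in p: print(x)
d=p[1]-p[2]; d/=np.linalg.norm(d); print('ang',np.degrees(np.arctan2(d[1],d[0])),'len',np.linalg.norm(p[0]-p[3]),np.linalg.norm(p[1]-p[2]))
print('origin est', p[1]-.066*d, p[2]+.086*d)
S=lambda u,v:(230+u/3.6-.36,190+v/3.6-.36)
print('side axis pts',onz(s,*S(195,48),.011),onz(s,*S(398,61),.011), [proj(s,x) for x in p])
```

```text
[ 0.59146982 -0.27683259  0.013     ]
[ 0.55465199 -0.27598247  0.013     ]
[ 0.40063202 -0.27073539  0.013     ]
[ 0.38539674 -0.27035499  0.013     ]
ang -1.9511721402781776 len 0.206174870003539 0.15410932874987138
origin est [ 0.48869026 -0.27373532  0.013     ] [ 0.48658215 -0.2736635   0.013     ]
side axis pts [ 0.55113238 -0.27352179  0.011     ] [ 0.399463   -0.26843518  0.011     ] [(np.float64(269.10141257977136), np.float64(201.05636891718453)), (np.float64(282.59638127322125), np.float64(201.85685410239643)), (np.float64(339.788692253387), np.float64(205.52047116361737)), (np.float64(345.51199280798875), np.float64(205.86537578795))]
```

>>> carry_out([
  [[3.3, 3.3, -1], -2, 0],
  [[3.3, 3.3, -1], -2, 0],
  [[3.3, 3.3, -1], -2, 0],
  [[3.3, 3.3, -1], -2, 0],
  [[3.3, 3.3, -1], -2, 0],
  [[3.3, 3.3, -1], -2, 0],
  [[3.3, 3.3, -1], -2, 0],
  [[3.3, 3.3, -1], -2, 0],
  [[3.3, 3.3, -1], -0.5, 0],
  [[0, 0, 0], 0, 0],
], squeeze=50)

```text
time: 1.1
position: [0.4597, -0.2964, 0.1477]
tool_rot: [-0.688, 0.726, 0.002, -0.001]
ft_force: [-0.3, 0.6, 0.4]
grip_width: 0.0873
```

>>> carry_out([
  [[1.4, 1.2, -2], 1.2, 0],
  [[1.3, 1.2, -2], 0, 0],
  [[0, 0, -2], 0, 0],
  [[0, 0, -2], 0, 0],
  [[0, 0, 0], 0, 0],
])

```text
time: 1.6
position: [0.4881, -0.2715, 0.0649]
tool_rot: [-0.698, 0.716, 0.001, -0.002]
ft_force: [-0.6, -0.2, 0.3]
grip_width: 0.0873
```

>>> carry_out([
  [[-0.1, -0.1, -1.5], 0, 0.3],
  [[0, 0, -1.5], 0, 0.3],
  [[0, 0, -0.9], 0, 0.3],
  [[0, 0, 0], 0, 0.6],
  [[0, 0, 0], 0, 1],
  [[0, 0, 0], 0, 1],
  [[0, 0, 0], 0, 1],
  [[0, 0, 0], 0, 1],
  [[0, 0, 0], 0, 1],
  [[0, 0, 0], 0, 1],
])

```text
time: 2.6
position: [0.488, -0.2766, 0.0302]
tool_rot: [-0.697, 0.717, -0.002, -0.002]
ft_force: [-0.2, 0.2, -1.1]
grip_width: 0.0164
```

>>> carry_out([
  [[0, 0, 0], 0, 0.65],
  [[0, 0, 0], 0, 0.65],
  [[0, 0, 0], 0, 0.65],
  [[0, 0, -0.5], 0, 0.65],
  [[0, 0, 0], 0, 0.65],
])

```text
time: 3.1
position: [0.4883, -0.2772, 0.025]
tool_rot: [-0.697, 0.717, -0.003, -0.002]
ft_force: [1.0, 0.6, -0.4]
grip_width: 0.0302
```

Run:
```python
from h import *
o=robot.get_obs(); print(o['position'],o['tool_rot'],o['ft_force'],o['grip_width'])
a=snap('side','s1')['pixels'][150:260,230:390]
cv2.imwrite('pics/c1.png',cv2.resize(a[:,:,::-1],None,fx=4.5,fy=4.5,interpolation=cv2.INTER_CUBIC))
```

```text
[ 0.48831961 -0.27720229  0.02503996] [-0.69713729  0.71692842 -0.00301766 -0.00203157] [ 0.96348845  0.64933773 -0.42196009] 0.03018221410198626
```

View pics/c1.png

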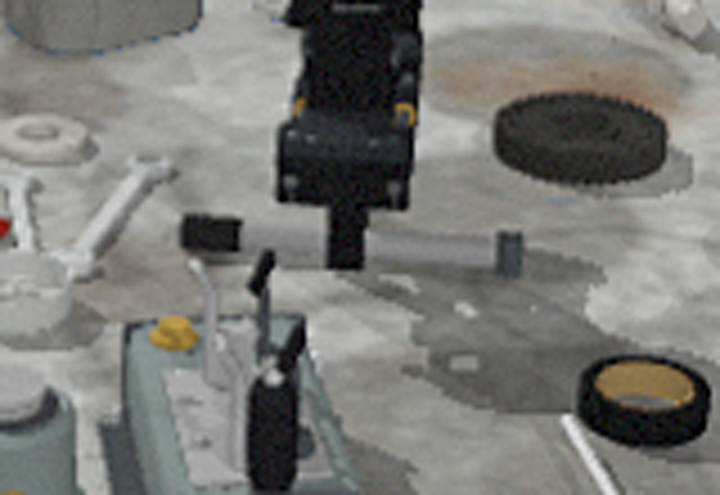

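The picture shows the fingers straddling the lever near mid-length (finger 347 px, lever 182–523). Now I close and lift.

>>> carry_out([
  [[0, 0, 0], 0, 1],
  [[0, 0, 0], 0, 1],
  [[0, 0, 0], 0, 1],
  [[0, 0, 0], 0, 1],
  [[0, 0, 1], 0, 1],
  [[0, 0, 3], 0, 1],
  [[0, 0, 4], 0, 1],
  [[0, 0, 4], 0, 1],
  [[0, 0, 4], 0, 1],
  [[0, 0, 0], 0, 1],
])

```text
time: 4.15
position: [0.4849, -0.2747, 0.1894]
tool_rot: [-0.697, 0.717, 0.001, -0.003]
ft_force: [0.5, -1.3, -3.5]
grip_width: 0.0165
```

>>> carry_out([
  [[0.3, 1, 2], 8, 1],
  [[0.3, 2, 2], 8, 1],
  [[0.3, 2.4, 0], 8, 1],
  [[0.3, 2.4, 0], 8, 1],
  [[0.3, 2.4, 0], 8, 1],
  [[0.3, 2.4, 0], 8, 1],
  [[0.3, 2.4, 0], 8, 1],
  [[0.3, 2.4, 0], 8, 1],
  [[0.3, 2.4, 0], 8, 1],
  [[0.3, 2.4, 0], 8, 1],
])

```text
time: 5.15
position: [0.5055, -0.044, 0.2233]
tool_rot: [0.997, -0.075, -0.007, 0.004]
ft_force: [0.3, 0.3, -3.0]
grip_width: 0.0168
```

>>> carry_out([
  [[0.7, 2.5, 0], 8, 1],
  [[0.7, 2.5, 0], 8, 1],
  [[0.5, 2.5, 0], 4, 1],
  [[0, 0, 0], 0, 1],
  [[0, 0, 0], 0, 1],
])

```text
time: 5.65
position: [0.5183, 0.038, 0.2175]
tool_rot: [0.994, 0.11, -0.014, 0.004]
ft_force: [-0.0, -0.2, -3.3]
grip_width: 0.0169
```

Run:
```python
from h import *
from scipy.spatial.transform import Rotation as R
o=robot.get_obs(); print(o['position'],np.degrees(np.arctan2(*R.from_quat(o['tool_rot']).as_matrix()[[1,0],0])),R.from_quat(o['tool_rot']).as_matrix()[:,2])
a=snap('side','s2')['pixels'][150:330,190:400]
b=snap('top','t2')['pixels'][150:300,120:370]
a=cv2.resize(a,None,fx=2.8,fy=2.8,interpolation=cv2.INTER_CUBIC)[:,:400]
a=cv2.resize(snap('side','s2')['pixels'][170:320,220:370],(450,450),interpolation=cv2.INTER_CUBIC)
b=cv2.resize(load('t2')['pixels'][180:300,200:290],(338,450),interpolation=cv2.INTER_CUBIC)
cv2.imwrite('pics/c2.png',np.hstack([a,b])[:,:,::-1])
```

```text
[0.51829602 0.03802292 0.21747145] 12.629578574755952 [-0.02717777 -0.01064344 -0.99957395]
```

View pics/c2.png

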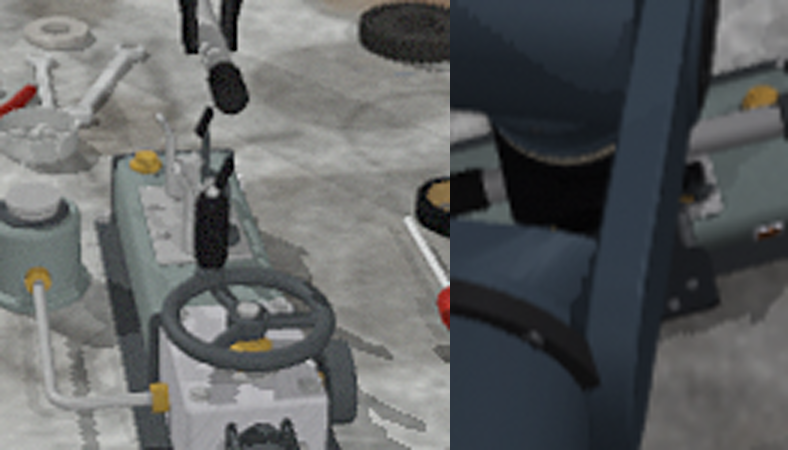

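The lever hangs level over the clip, rubber end towards the valve, its end at (232,88) in the crop. Compare with the expected position.

Run:
```python
from h import *
from scipy.spatial.transform import Rotation as R
s=load('s2');o=robot.get_obs();M=R.from_quat(o['tool_rot']).as_matrix()
O=o['position']+M[:,2]*.0145; d=-M[:,1]; d=d if d[1]>0 else -d; print(d)
for k in(.066,.104): 
  u,v=proj(s,O+k*d); print(k,O+k*d,'crop',(u-220)*3,(v-170)*3)
e,r=ray(s,220+232/3,170+88/3); P=e+r*((O+.104*d)[1]-e[1])/r[1]; print('seen end',P)
e,r=ray(s,220+212/3,170+50/3); print('at y .1',e+r*((O+.066*d)[1]-e[1])/r[1], O+.066*d)
```

```text
[-0.2166277   0.97624355 -0.00458012]
0.066 [0.50409888 0.10128178 0.20316576] crop 223.55225129390726 76.59916814962901
0.104 [0.49586703 0.13837904 0.20299172] crop 233.43213081000584 102.72368997905215
seen end [0.4970051  0.13837904 0.21265933]
at y .1 [0.5117154  0.10128178 0.22079189] [0.50409888 0.10128178 0.20316576]
```

>>> carry_out([
  [[0.7, 0, -1], 1, 1],
  [[0, 0, -2], 0, 1],
  [[0, 0, -2], 0, 1],
  [[0, 0, 0], 0, 1],
  [[0, 0, 0], 0, 1],
])

```text
time: 6.3
position: [0.5287, 0.0326, 0.1654]
tool_rot: [0.993, 0.116, -0.012, 0.005]
ft_force: [-0.1, -0.2, -3.4]
grip_width: 0.0165
```

Run:
```python
from h import *
from scipy.spatial.transform import Rotation as R
o=robot.get_obs(); print(o['position'],o['ft_force'],np.degrees(np.arctan2(*R.from_quat(o['tool_rot']).as_matrix()[[1,0],0])),R.from_quat(o['tool_rot']).as_matrix()[:,2])
a=cv2.resize(snap('side','s3')['pixels'][180:280,245:345],(600,600),interpolation=cv2.INTER_CUBIC)
cv2.imwrite('pics/c3.png',a[:,:,::-1])
```

```text
[0.52869218 0.03262604 0.16544287] [-0.05677246 -0.17065701 -3.36399029] 13.286879728750732 [-0.02212022 -0.01204973 -0.9996827 ]
```

View pics/c3.png

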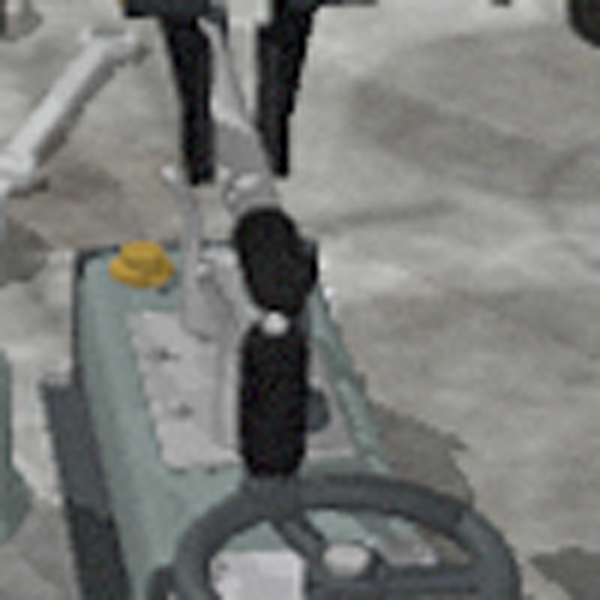

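Run:
```python
from h import *
from scipy.spatial.transform import Rotation as R
s=load('s3');o=robot.get_obs();M=R.from_quat(o['tool_rot']).as_matrix()
d=M[:,1]*np.sign(M[1,1]); J=M[:,0]
f=lambda P:[round((proj(s,P)[0]-245)*6),round((proj(s,P)[1]-180)*6)]
for off in(.0145,.005):
  O=o['position']+M[:,2]*off
  print(off,[(k,f(O+k*d)) for k in(-.102,-.03,0,.066,.104)])
T=o['position']+M[:,2]*.022
print('tips',[f(T+x*J) for x in(-.016,.016)], 'nearface',[f(T+x*J+.0095*d) for x in(-.016,.016)])
c=np.array([.5251,.0381,.102]);a=np.radians(103.7);y=np.array([np.cos(a),np.sin(a),0]);x=np.array([y[1],-y[0],0])
print('fixed lips/noses',[f(c+[0,0,.027]+k*y+q*x) for k in(-.04,.04) for q in(-.0155,.0155)])
b=(255,190)
```

```text
0.0145 [(-0.102, [193, 28]), (-0.03, [222, 110]), (0, [235, 147]), (0.066, [266, 236]), (0.104, [286, 292])]
0.005 [(-0.102, [193, 5]), (-0.03, [221, 85]), (0, [235, 122]), (0.066, [266, 209]), (0.104, [286, 265])]
tips [[281, 164], [188, 170]] nearface [[286, 176], [192, 183]]
fixed lips/noses [[266, 160], [180, 165], [307, 264], [214, 269]]
```

Fingertips match the predictions; the lever sits about 7 mm below the TCP, roughly level. I correct along the clip's y and descend.

>>> carry_out([
  [[-0.2, 0.55, 0], 0.4, 1],
  [[0, 0, -1], 0, 1],
  [[0, 0, -1], 0, 1],
  [[0, 0, -0.5], 0, 1],
  [[0, 0, -0.3], 0, 1],
])

```text
time: 6.85
position: [0.5283, 0.0383, 0.138]
tool_rot: [0.993, 0.12, -0.009, 0.006]
ft_force: [0.5, -0.1, -3.1]
grip_width: 0.0168
```

>>> carry_out([
  [[-0.15, 0, -0.3], 0, 1],
  [[0, 0, -0.4], 0, 1],
  [[0, 0, -0.4], 0, 1],
  [[0, 0, 0], 0, 1],
])

```text
time: 7.25
position: [0.526, 0.038, 0.1304]
tool_rot: [0.993, 0.121, -0.01, 0.006]
ft_force: [0.3, 1.4, -6.4]
grip_width: 0.0166
```

>>> carry_out([
  [[0, 0, -0.3], 0, 1],
  [[0, 0, -0.3], 0, 1],
  [[0, 0, -0.3], 0, 1],
])

```text
time: 7.55
position: [0.5258, 0.0378, 0.1247]
tool_rot: [0.993, 0.121, -0.009, 0.007]
ft_force: [-2.2, -0.2, 3.2]
grip_width: 0.0165
```

Contact (Fz rising). Keep pushing.

>>> carry_out([
  [[0, 0, -0.4], 0, 1],
  [[0, 0, -0.4], 0, 1],
  [[0, 0, -0.4], 0, 1],
  [[0, 0, -0.4], 0, 1],
])

```text
time: 7.95
position: [0.5259, 0.0376, 0.1155]
tool_rot: [0.992, 0.122, -0.009, 0.008]
ft_force: [-10.8, 0.3, 43.9]
grip_width: 0.017
```

>>> carry_out([
  [[0, 0, 0], 0, 1],
])

```text
time: 8.05
position: [0.5257, 0.0376, 0.1167]
tool_rot: [0.992, 0.122, -0.008, 0.008]
ft_force: [-0.3, -0.6, -3.8]
grip_width: 0.0169
```

Run:
```python
from h import *
from scipy.spatial.transform import Rotation as R
o=robot.get_obs(); print(o['position'],o['ft_force'])
s=snap('side','s4')
a=cv2.resize(s['pixels'][180:280,245:345],(600,600),interpolation=cv2.INTER_CUBIC)
cv2.imwrite('pics/c4.png',a[:,:,::-1])
a=np.radians(103.7);d=np.array([np.cos(a),np.sin(a),0])
f=lambda P:[round((proj(s,P)[0]-245)*6),round((proj(s,P)[1]-180)*6)]
for z in(.102,.112,.12): print(z,[(k,f(np.array([.5258,.038,z])+k*d)) for k in(-.102,-.04,.04,.066,.104)])
```

```text
[0.52574536 0.03762924 0.1167103 ] [-0.31461095 -0.63715823 -3.84728479]
0.102 [(-0.102, [195, 157]), (-0.04, [220, 231]), (0.04, [257, 338]), (0.066, [270, 377]), (0.104, [291, 436])]
0.112 [(-0.102, [195, 133]), (-0.04, [220, 206]), (0.04, [258, 312]), (0.066, [271, 350]), (0.104, [291, 408])]
0.12 [(-0.102, [195, 113]), (-0.04, [221, 185]), (0.04, [258, 291]), (0.066, [271, 328]), (0.104, [292, 386])]
```

View pics/c4.png

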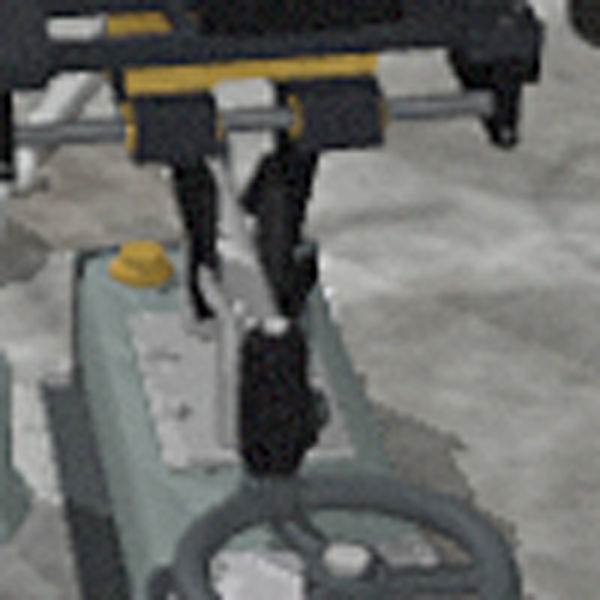

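>>> carry_out([
  [[0, 0, -0.4], 0, 1],
  [[0, 0, -0.4], 0, 1],
  [[0, 0, -0.4], 0, 1],
])

```text
time: 8.4
position: [0.5259, 0.0376, 0.1155]
tool_rot: [0.992, 0.122, -0.008, 0.008]
ft_force: [-9.1, 1.2, 38.4]
grip_width: 0.0165
```

>>> carry_out([
  [[0, 0, 0], 0, 0.6],
  [[0, 0, 0], 0, 0.6],
  [[0, 0, 0], 0, 0.6],
  [[0, 0, 0], 0, 0.6],
  [[0, 0, 2], 0, 0.6],
  [[0, 0, 3], 0, 0.6],
  [[0, 0, 4], 0, 0.3],
  [[0, 0, 4], 0, 0.3],
  [[-3, -4, 0], 0, 0.3],
  [[0, 0, 0], 0, 0.3],
])

```text
time: 9.4
position: [0.4981, -0.0033, 0.2438]
tool_rot: [0.992, 0.122, -0.009, 0.008]
ft_force: [-0.7, 0.1, -1.3]
grip_width: 0.0571
```

Run:
```python
from h import *
o=robot.get_obs(); print(o['position'],o['ft_force'])
s=snap('side','s5');t=snap('top','t5')
a=cv2.resize(s['pixels'][200:290,260:330],(420,540),interpolation=cv2.INTER_CUBIC)
b=cv2.resize(t['pixels'][180:290,195:285],(380,464),interpolation=cv2.INTER_CUBIC); b=cv2.copyMakeBorder(b,0,76,0,0,0)
cv2.imwrite('pics/c5.png',np.hstack([a,b])[:,:,::-1])
```

```text
[ 0.49807291 -0.00332032  0.24381221] [-0.65332337  0.13481575 -1.27060848]
```

View pics/c5.png

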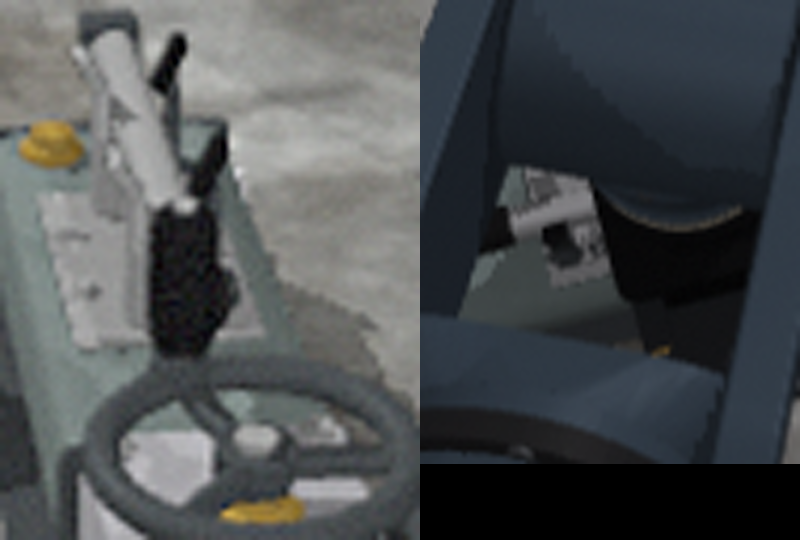

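Run:
```python
from h import *
s=load('s5')
a=np.radians(103.7);d=np.array([np.cos(a),np.sin(a),0]);x=np.array([d[1],-d[0],0]);Z=np.array([0,0,1])
f=lambda P:[round((proj(s,P)[0]-260)*6),round((proj(s,P)[1]-200)*6)]
for z in(.102,.107,.112,.12):
  c=np.array([.5255,.038,z]); print(z,'far top',[f(c-.102*d+q*x+.011*Z) for q in(-.011,.011)],'near face top/bot',[f(c-.086*d+q*x+h*Z) for h in(.011,-.011) for q in(-.011,.011)],'axis',[(k,f(c+k*d)) for k in(-.04,0,.04,.066)])
```

```text
0.102 far top [[135, 9], [76, 12]] near face top/bot [[142, 27], [83, 30], [141, 80], [82, 83]] axis [(-0.04, [131, 111]), (0, [149, 163]), (0.04, [168, 218]), (0.066, [181, 257])]
0.107 far top [[135, -4], [77, -1]] near face top/bot [[142, 15], [83, 18], [141, 68], [82, 71]] axis [(-0.04, [131, 98]), (0, [149, 150]), (0.04, [168, 205]), (0.066, [181, 243])]
0.112 far top [[135, -16], [77, -13]] near face top/bot [[142, 2], [83, 5], [141, 56], [82, 59]] axis [(-0.04, [131, 86]), (0, [149, 137]), (0.04, [169, 192]), (0.066, [182, 230])]
0.12 far top [[136, -35], [77, -32]] near face top/bot [[142, -18], [83, -15], [141, 37], [82, 40]] axis [(-0.04, [132, 66]), (0, [150, 116]), (0.04, [169, 171]), (0.066, [182, 208])]
```

The square end appears at rows 10–35, which matches a lever axis height of 0.102 m, so it is seated. I'll check the jaw by comparing the nose's dark mask with the start picture.

Run:
```python
from h import *
for y0,y1,x0,x1 in((203,216,284,294),(218,228,294,300)):
  T=load('s0')['pixels'][y0:y1,x0:x1].astype(np.uint8)
  S=load('s5')['pixels'][y0-6:y1+6,x0-6:x1+6]
  m=(T.max(2)<70).astype(np.uint8); ms=(S.max(2)<70).astype(np.uint8)
  for f in('s0','s5'):
    k=load(f)['pixels'][y0:y1,x0:x1].max(2)
    print(f); print('\n'.join(''.join('#' if v<70 else '.' for v in r) for r in k))
```

```text
s0
..........
..........
..........
....###...
....###...
....###...
...####...
...###....
..###.....
..###.....
.####.....
..###.....
...###....
s5
..........
..........
..........
.....##...
....###...
....###...
...###....
...###....
..###.....
..###.....
.####.....
.####.....
...###....
s0
......
......
......
...#..
..##..
.###..
.###..
####..
####..
####..
s5
......
......
......
...#..
..##..
.###..
.###..
####..
####..
####..
```

The masks are identical, so the jaw is shut over the lever. Now to the handle.

>>> carry_out([
  [[0.1, 3.5, 0], 0, 0.1],
  [[0.1, 3.5, 0], 0, 0.1],
  [[0.1, 3.5, 0], 0, 0.1],
  [[0.1, 3.5, 0], 0, 0.1],
  [[0.1, 3, 0], 0, 0.1],
  [[0, 0, 0], 0, 0.1],
  [[0, 0, 0], 0, 0.1],
])

```text
time: 10.2
position: [0.509, 0.1778, 0.237]
tool_rot: [0.992, 0.123, -0.009, 0.007]
ft_force: [-0.1, -0.4, -0.6]
grip_width: 0.078
```

>>> carry_out([
  [[-0.4, 0.1, -2], 0, 0.1],
  [[0, 0, -2], 0, 0.1],
  [[0, 0, -2], 0, 0.1],
  [[0, 0, -1.5], 0, 0.1],
  [[0, 0, -1], 0, 0.1],
  [[0, 0, 0], 0, 0.1],
])

```text
time: 10.8
position: [0.5059, 0.1756, 0.1465]
tool_rot: [0.993, 0.121, -0.01, 0.008]
ft_force: [0.3, -0.8, -0.2]
grip_width: 0.0785
```

Run:
```python
from h import *
o=robot.get_obs(); print(o['position'],o['ft_force'])
s=snap('side','s6')
a=cv2.resize(s['pixels'][190:300,240:360],(600,550),interpolation=cv2.INTER_CUBIC)
cv2.imwrite('pics/c6.png',a[:,:,::-1])
```

```text
[0.50589935 0.17563631 0.14647177] [ 0.25858465 -0.84643491 -0.15588281]
```

View pics/c6.png

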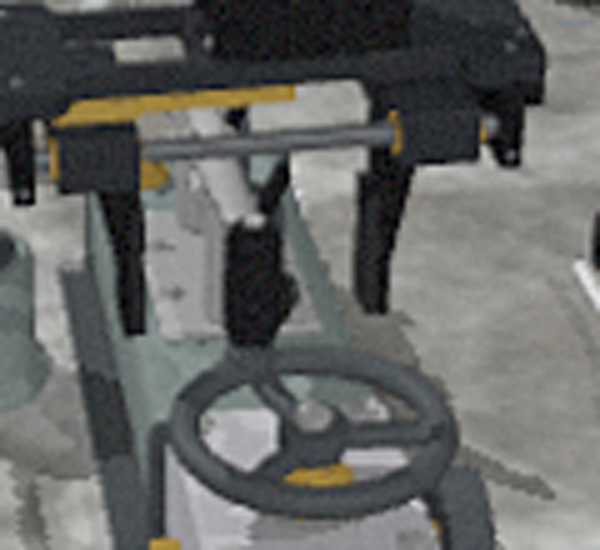

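Handle (column 255) lies centred between the fingers (133 and 372). Shift y +3 mm and close.

>>> carry_out([
  [[0, 0.3, 0], 0, 0.1],
  [[0, 0, 0], 0, 0.5],
  [[0, 0, 0], 0, 0.9],
  [[0, 0, 0], 0, 1],
  [[0, 0, 0], 0, 1],
  [[0, 0, 0], 0, 1],
  [[0, 0, 0], 0, 1],
  [[0, 0, 0], 0, 1],
], squeeze=40)

```text
time: 11.65
position: [0.5087, 0.1791, 0.1505]
tool_rot: [0.993, 0.121, -0.006, 0.008]
ft_force: [-0.3, -0.5, 0.5]
grip_width: 0.0302
```

>>> carry_out([
  [[0, 0, 0], 0, 1],
  [[0, 0, 0], 0, 1],
  [[0, 0, 0], 0, 1],
  [[0, 0, 0], 0, 1],
])

```text
time: 12.05
position: [0.5073, 0.1789, 0.1504]
tool_rot: [0.993, 0.121, -0.007, 0.008]
ft_force: [-0.7, -0.4, 1.3]
grip_width: 0.0195
```

>>> carry_out([
  [[-1.06, -0.51, 0], 0, 1],
  [[-1.15, -0.21, 0], 0, 1],
  [[-1.18, 0.09, 0], 0, 1],
  [[0, 0, 0], 0, 1],
])

```text
time: 12.45
position: [0.4756, 0.1711, 0.1504]
tool_rot: [0.993, 0.121, -0.002, 0.009]
ft_force: [-1.7, 3.9, -4.2]
grip_width: 0.0199
```

>>> carry_out([
  [[-1.14, 0.3, 0], 0, 1],
  [[-1.02, 0.58, 0], 0, 1],
  [[-0.84, 0.82, 0], 0, 1],
  [[0, 0, 0], 0, 1],
])

```text
time: 12.85
position: [0.4453, 0.1886, 0.1502]
tool_rot: [0.993, 0.121, 0.001, 0.009]
ft_force: [3.6, 2.3, -5.6]
grip_width: 0.0194
```

```bash
cat >> h.py <<'E'
def circ(P):
    P=np.array(P); A=np.c_[2*P,np.ones(len(P))]; x=np.linalg.lstsq(A,(P**2).sum(1),rcond=None)[0]; return x[:2],np.sqrt(x[2]+x[:2]@x[:2])
E
python3 - <<'E'
from h import *
o=robot.get_obs(); print(o['position'],o['ft_force'],o['moment'])
print(circ([(.5073,.1789),(.4756,.1711),o['position'][:2]]))
E
```

```text
[0.44526905 0.1885778  0.15020484] [ 3.56591054  2.34293597 -5.62389768] [ 0.52640308 -0.4181955  -0.01185475]
(array([0.4813348 , 0.21610921]), np.float64(0.04537308706175197))
```

>>> carry_out([
  [[-0.35, 0.53, 0], 0, 1],
  [[-0.28, 0.57, 0], 0, 1],
  [[0, 0, 0], 0, 1],
])

```text
time: 13.15
position: [0.4387, 0.2006, 0.1501]
tool_rot: [0.993, 0.122, 0.001, 0.01]
ft_force: [3.5, 0.6, -5.2]
grip_width: 0.0192
```

>>> carry_out([
  [[-0.1, 0.3, 0], 0, 1],
  [[-0.08, 0.3, 0], 0, 1],
  [[-0.06, 0.3, 0], 0, 1],
])

```text
time: 13.45
position: [0.4369, 0.2074, 0.15]
tool_rot: [0.992, 0.124, 0.0, 0.013]
ft_force: [6.2, -14.7, -5.0]
grip_width: 0.0194
```

>>> carry_out([
  [[-0.03, 0.3, 0], 0, 1],
  [[-0.03, 0.4, 0], 0, 1],
])

```text
time: 13.65
position: [0.4369, 0.208, 0.1501]
tool_rot: [0.992, 0.128, -0.001, 0.02]
ft_force: [5.0, -17.3, -2.9]
grip_width: 0.0197
```

>>> carry_out([
  [[0, 0, 0], 0, 1],
  [[0, 0, 0], 0, 1],
])

```text
time: 13.85
position: [0.4374, 0.2059, 0.1502]
tool_rot: [0.992, 0.128, -0.001, 0.022]
ft_force: [3.1, 0.3, -5.1]
grip_width: 0.0194
```

```bash
cat > way.py <<'E'
import sys
from h import *
from scipy.spatial.transform import Rotation as R
C=np.array([.4813,.2161]); r=.0454
o=robot.get_obs(); p=o['position'][:2]-C; th=np.degrees(np.arctan2(p[1],p[0]))
print('th',th,'r',np.hypot(*p)*1e3,'z',o['position'][2],'F',o['ft_force'].round(1),'tool z',R.from_quat(o['tool_rot']).as_matrix()[:,2].round(3))
st,n=float(sys.argv[1]),int(sys.argv[2]); q=p
for i in range(1,n+1):
    a=np.radians(th+st*i); w=r*np.array([np.cos(a),np.sin(a)]); print([round(x,2) for x in (w-q)*100],end=' '); q=w
E
python3 way.py 20 10
```

```text
th -166.9154138015382 r 45.08845438009428 z 0.15022854693969728 F [ 3.1  0.3 -5.1] tool z [ 0.003 -0.044 -0.999]
[np.float64(0.59), np.float64(-1.46)] [np.float64(1.08), np.float64(-1.15)] [np.float64(1.41), np.float64(-0.71)] [np.float64(1.57), np.float64(-0.19)] [np.float64(1.54), np.float64(0.36)] [np.float64(1.32), np.float64(0.86)] [np.float64(0.95), np.float64(1.26)] [np.float64(0.46), np.float64(1.51)] [np.float64(-0.08), np.float64(1.57)] [np.float64(-0.62), np.float64(1.45)]
```

>>> carry_out([
  [[0.59, -1.46, 0.01], 0, 1],
  [[1.08, -1.15, 0.01], 0, 1],
  [[1.41, -0.71, 0.01], 0, 1],
  [[1.57, -0.19, 0.01], 0, 1],
  [[1.54, 0.36, 0.01], 0, 1],
  [[0, 0, 0], 0, 1],
])

```text
time: 14.45
position: [0.4912, 0.1722, 0.151]
tool_rot: [0.992, 0.127, -0.014, 0.022]
ft_force: [1.9, 5.5, -6.0]
grip_width: 0.0192
```

```bash
python3 way.py 20 9
```

```text
th -77.33688779451967 r 44.99001261593144 z 0.1509884439099076 F [ 1.9  5.5 -6. ] tool z [-0.023 -0.046 -0.999]
[np.float64(1.46), np.float64(0.57)] [np.float64(1.16), np.float64(1.07)] [np.float64(0.72), np.float64(1.4)] [np.float64(0.2), np.float64(1.56)] [np.float64(-0.35), np.float64(1.54)] [np.float64(-0.85), np.float64(1.33)] [np.float64(-1.25), np.float64(0.96)] [np.float64(-1.51), np.float64(0.47)] [np.float64(-1.58), np.float64(-0.07)]
```

>>> carry_out([
  [[1.46, 0.57, 0.01], 0, 1],
  [[1.16, 1.07, 0.01], 0, 1],
  [[0.72, 1.4, 0.01], 0, 1],
  [[0.2, 1.56, 0.01], 0, 1],
  [[-0.35, 1.54, 0.01], 0, 1],
  [[-0.85, 1.33, 0.01], 0, 1],
  [[0, 0, 0], 0, 1],
])

```text
time: 15.15
position: [0.52, 0.2403, 0.1508]
tool_rot: [0.991, 0.128, -0.012, 0.029]
ft_force: [-3.7, 1.8, -2.3]
grip_width: 0.0198
```

```bash
python3 way.py 20 9
```

```text
th 32.005815928233986 r 45.57821795500442 z 0.1507608308137349 F [-3.7  1.8 -2.3] tool z [-0.017 -0.06  -0.998]
[np.float64(-1.07), np.float64(1.16)] [np.float64(-1.39), np.float64(0.74)] [np.float64(-1.56), np.float64(0.22)] [np.float64(-1.54), np.float64(-0.33)] [np.float64(-1.34), np.float64(-0.84)] [np.float64(-0.97), np.float64(-1.24)] [np.float64(-0.49), np.float64(-1.5)] [np.float64(0.06), np.float64(-1.58)] [np.float64(0.59), np.float64(-1.46)]
```

>>> carry_out([
  [[-1.07, 1.16, 0.02], 0, 1],
  [[-1.39, 0.74, 0.02], 0, 1],
  [[-1.56, 0.22, 0.02], 0, 1],
  [[-1.54, -0.33, 0.02], 0, 1],
  [[-1.34, -0.84, 0.02], 0, 1],
  [[-0.97, -1.24, 0.02], 0, 1],
  [[0, 0, 0], 0, 1],
])

```text
time: 15.85
position: [0.4436, 0.2411, 0.1519]
tool_rot: [0.992, 0.126, -0.004, 0.024]
ft_force: [4.8, -6.7, -8.0]
grip_width: 0.0197
```

```bash
python3 way.py 20 9
```

```text
th 146.3967938848332 r 45.25696919251067 z 0.15192878150358993 F [ 4.8 -6.7 -8. ] tool z [-0.001 -0.049 -0.999]
[np.float64(-0.64), np.float64(-1.44)] [np.float64(-0.1), np.float64(-1.57)] [np.float64(0.45), np.float64(-1.51)] [np.float64(0.94), np.float64(-1.27)] [np.float64(1.31), np.float64(-0.87)] [np.float64(1.53), np.float64(-0.37)] [np.float64(1.57), np.float64(0.18)] [np.float64(1.41), np.float64(0.7)] [np.float64(1.09), np.float64(1.14)]
```

>>> carry_out([
  [[-0.64, -1.44, 0], 0, 1],
  [[-0.1, -1.57, 0], 0, 1],
  [[0.45, -1.51, 0], 0, 1],
  [[0.94, -1.27, 0], 0, 1],
  [[1.31, -0.87, 0], 0, 1],
  [[1.53, -0.37, 0], 0, 1],
  [[0, 0, 0], 0, 1],
])

```text
time: 16.55
position: [0.4758, 0.1714, 0.1528]
tool_rot: [0.992, 0.123, -0.008, 0.019]
ft_force: [2.4, 2.9, -3.5]
grip_width: 0.0193
```

```bash
python3 way.py 20 9
```

```text
th -97.05478532903427 r 45.02445431219983 z 0.1527537373747808 F [ 2.4  2.9 -3.5] tool z [-0.011 -0.041 -0.999]
[np.float64(1.57), np.float64(0.04)] [np.float64(1.45), np.float64(0.61)] [np.float64(1.15), np.float64(1.07)] [np.float64(0.72), np.float64(1.4)] [np.float64(0.19), np.float64(1.56)] [np.float64(-0.35), np.float64(1.54)] [np.float64(-0.86), np.float64(1.32)] [np.float64(-1.26), np.float64(0.95)] [np.float64(-1.51), np.float64(0.46)]
```

>>> carry_out([
  [[1.57, 0.04, 0.01], 0, 1],
  [[1.45, 0.61, 0.01], 0, 1],
  [[1.15, 1.07, 0.01], 0, 1],
  [[0.72, 1.4, 0.01], 0, 1],
  [[0.19, 1.56, 0.01], 0, 1],
  [[-0.35, 1.54, 0.01], 0, 1],
  [[0, 0, 0], 0, 1],
])

```text
time: 17.25
position: [0.5253, 0.2275, 0.1528]
tool_rot: [0.992, 0.126, -0.011, 0.028]
ft_force: [-1.6, 2.1, -1.6]
grip_width: 0.0195
```

```bash
python3 way.py 20 9
```

```text
th 14.503076916799332 r 45.486168656419466 z 0.15277361000601974 F [-1.6  2.1 -1.6] tool z [-0.015 -0.059 -0.998]
[np.float64(-0.66), np.float64(1.43)] [np.float64(-1.11), np.float64(1.12)] [np.float64(-1.42), np.float64(0.68)] [np.float64(-1.57), np.float64(0.15)] [np.float64(-1.53), np.float64(-0.39)] [np.float64(-1.3), np.float64(-0.89)] [np.float64(-0.92), np.float64(-1.28)] [np.float64(-0.42), np.float64(-1.52)] [np.float64(0.12), np.float64(-1.57)]
```

>>> carry_out([
  [[-0.66, 1.43, 0.02], 0, 1],
  [[-1.11, 1.12, 0.02], 0, 1],
  [[-1.42, 0.68, 0.02], 0, 1],
  [[-1.57, 0.15, 0.02], 0, 1],
  [[-1.53, -0.39, 0.02], 0, 1],
  [[-1.3, -0.89, 0.02], 0, 1],
  [[0, 0, 0], 0, 1],
])

```text
time: 17.95
position: [0.4504, 0.2496, 0.1536]
tool_rot: [0.991, 0.128, -0.003, 0.029]
ft_force: [4.1, -8.5, -6.7]
grip_width: 0.0195
```

```bash
python3 way.py 20 4
```

```text
th 132.6219658909752 r 45.56465583793421 z 0.15362758488969352 F [ 4.1 -8.5 -6.7] tool z [ 0.002 -0.059 -0.998]
[np.float64(-0.95), np.float64(-1.27)] [np.float64(-0.47), np.float64(-1.5)] [np.float64(0.07), np.float64(-1.58)] [np.float64(0.61), np.float64(-1.46)]
```

>>> carry_out([
  [[-0.95, -1.27, 0.01], 0, 1],
  [[-0.47, -1.5, 0.01], 0, 1],
  [[0, 0, 0], 0, 1],
])

```text
time: 18.25
position: [0.4366, 0.2234, 0.1541]
tool_rot: [0.991, 0.128, 0.002, 0.027]
ft_force: [5.9, -2.8, -9.5]
grip_width: 0.0195
```

```bash
python3 way.py 12 2
```

```text
th 170.6821778387348 r 45.28288395672583 z 0.15413807338162905 F [ 5.9 -2.8 -9.5] tool z [ 0.011 -0.054 -0.998]
[np.float64(-0.07), np.float64(-0.95)] [np.float64(0.14), np.float64(-0.94)]
```

>>> carry_out([
  [[0, -0.93, 0.01], 0, 1],
  [[0.1, -0.4, 0], 0, 1],
  [[0, 0, 0], 0, 1],
  [[0, 0, 0], 0, 1],
])

```text
time: 18.65
position: [0.4364, 0.2105, 0.1542]
tool_rot: [0.992, 0.127, 0.002, 0.026]
ft_force: [3.3, 1.4, -6.3]
grip_width: 0.0196
```

```bash
python3 way.py 2 3
```

```text
th -172.83311333264615 r 45.21985424186857 z 0.15419192084192718 F [ 3.3  1.4 -6.3] tool z [ 0.011 -0.05  -0.999]
[np.float64(0.0), np.float64(-0.16)] [np.float64(0.03), np.float64(-0.16)] [np.float64(0.03), np.float64(-0.15)]
```

Remaining 5.9° ≈ 4.6 mm.

>>> carry_out([
  [[0.05, -0.25, 0], 0, 1],
  [[0.05, -0.25, 0], 0, 1],
  [[0, 0, 0], 0, 1],
  [[0, 0, 0], 0, 1],
])

```text
time: 19.05
position: [0.4372, 0.206, 0.1542]
tool_rot: [0.992, 0.127, 0.002, 0.025]
ft_force: [3.9, 2.1, -6.2]
grip_width: 0.0193
```

```bash
python3 way.py 2 3
python3 - <<'E'
from h import *
s=snap('side','s7');t=snap('top','t7')
a=cv2.resize(s['pixels'][180:300,240:360],(540,540),interpolation=cv2.INTER_CUBIC)
cv2.imwrite('pics/c7.png',a[:,:,::-1])
E
```

```text
th -167.0638782650264 r 45.224631167262444 z 0.15420180705955147 F [ 3.9  2.1 -6.2] tool z [ 0.01  -0.049 -0.999]
[np.float64(0.02), np.float64(-0.16)] [np.float64(0.04), np.float64(-0.15)] [np.float64(0.05), np.float64(-0.15)]
```

View pics/c7.png

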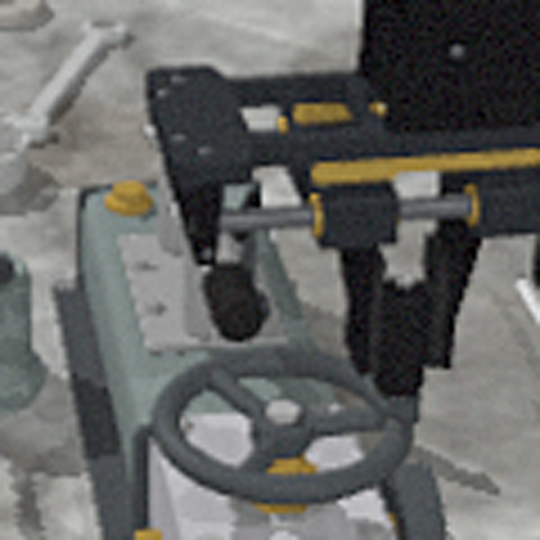

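The picture shows the handle gripped at (403,340) on the wheel's −x side. The lever's rubber end at (240,320) is where a seated lever should be. The angle is −167.1° against −166.9° at the stop, and z has risen 4.0 mm, which is two turns. Handing in.

```bash
python3 -c "
from rig import robot
print(robot.hand_in()); o=robot.get_obs(); print(o['time'],o['position'],o['grip_width'])"
```

```text
the job is handed in; nothing more can be done
None
the job is handed in; nothing more can be done
```

The job is handed in, at about 19 s of the 72 s allowed. The lever is in the clip, and the valve is backed off two turns with the gripper still holding the handle. `hand_in` gives no verdict.

- **Lever:** I pushed it down to a hard stop at about 40 N, reached at the same height twice. Afterwards the square end measured at seat height, about 102 mm. The jaw noses looked the same as in the starting picture, so the jaw is shut. The rubber end was later seen about where a seated lever should be.
- **Valve:** I closed it until the push on the handle met a firm stop at 15–17 N. The handle then sat at −166.9°, close to the −166.3° expected from the cameras. I then turned it anticlockwise two full turns and ended at −167.1°, with the grip 4.0 mm higher, as two turns should give.

**Disagreements and limits:**
- **First grasp:** it rode up about 4 mm, so I opened and gripped the lever again lower down.
- **Lever height in the hand:** before seating, the side view put the lever about 7 mm higher than its seating later showed.
- **Gripper tilt:** it leaned about 3° while turning the wheel. The lean was nearly the same at the stop and at the end.
- **Final valve angle:** this comes from the arm's position only, as I took no picture at the stop to compare with.
- **Tray and spanner:** I stayed clear of them but did not measure them again at the end.

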